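Pack the call-out repair kit

TASK

Pack the repair kit in the black case: lay the red-handled screwdriver flat and lengthwise in the long yellow compartment, the black tweezers flat and lengthwise in the long white one, set the small finned heat sink upright in the blue tray and the blue-sleeved white eraser flat in the orange tray. Leave the blue-handled screwdriver and the bare steel tweezers where they lie, and let go of everything at the end.

Things in the scene. Friction and masses are not known exactly. Their poses are not given: they have to be found in the camera images.
- driver_red: Loose screwdriver with a red moulded handle, lying on the bench, 16 x 154 x 16 mm (x, y, z), 32 g. Origin: centre of the underside of that outline, half way along its length. Long axis = own y; the handle is the +y half (from y = -8 to +77 mm, 16 mm thick, resting on the bench), the thin 4 mm steel shaft the -y half (its axis 8 mm above the bench). Grip the handle at about y = +25 mm.
- driver_blue: Look-alike, not to be moved: loose screwdriver with a blue moulded handle, 17 x 164 x 17 mm. Origin and axes as for the red one.
- tweezers_black: Loose black tweezers lying on one side, 15 x 125 x 10 mm, 18 g, solid for all purposes (they do not spring). Origin: centre of the underside. Long axis = own y. The body is widest (15 mm) in the middle and tapers to both ends; grip it across x at the middle.
- tweezers_steel: Look-alike, not to be moved: loose bare-steel tweezers, 22 x 125 x 10 mm. Origin and axes as for the black ones.
- heat_sink: Loose small pale aluminium heat sink with upright fins, 26 x 30 x 18 mm, 22 g. Origin: centre of its underside, z up.
- eraser: Loose white eraser in a blue card sleeve (for cleaning contacts), a rigid block 21 x 46 x 12 mm, 20 g, lying flat, long side along own y. Origin: centre of its underside, z up.
- yellow_lane: Long yellow open compartment in the black case, fixed; 57 x 184 mm outside, 9 mm high, walls 2.5 mm and floor 2.5 mm thick (inside 52 x 179 mm). Origin: centre of its underside, which is 3 mm above the bench, so its floor is 5.5 mm and its rim 12 mm above the bench. Long axis = own y. The two long compartments lie side by side and may have changed places.
- white_lane: Long white open compartment in the black case, fixed; size, origin and axes as for the yellow one.
- blue_tray: Short blue open compartment in the black case, on its far side, fixed; 72 x 91 mm outside, 9 mm high, walls 2.5 mm and floor 2.5 mm thick (inside 67 x 86 mm). Origin: centre of its underside, 3 mm above the bench; floor 5.5 mm and rim 12 mm above the bench. Longer side = own y. The blue and the orange tray may have changed places. The case itself is a shallow black tray 198 x 194 mm, 8 mm high, that holds all four compartments.
- orange_tray: Short orange open compartment in the black case, on its far side, fixed; size, origin and axes as for the blue one.
Not all that is in view belongs to the job. There is more than one size of the orange_tray; the job needs the smaller.

How it is judged:
By the outcome, as a careful person would: the job done as asked, in the order asked, and still so for the second after the job is handed in, with the robot touching nothing.
It also fails if it takes over 104 s, if anything falls off the work surface, if the arm or the gripper's body presses on something with over 40 N, if the wrist force passes 120 N, or if a joint passes its speed limit or range.

ROBOT

A 7-joint arm with a two-finger parallel gripper is mounted at the origin on a cart in front of the work surface, level with it; the furniture and walls round the work are solid. World frame = base frame: x ahead of the robot, y to its left, z up, the work surface at z = 0. Lengths are in mm, angles in rad, forces in N, time in s.
With the tool pointing down it reaches from about 400 to 875 mm from the base axis. Payload 4.4 kg.
Tool frame: the origin (TCP) lies between the finger pads; the fingertips stand 19 mm ahead of it and the grasp point (between the pads) is the TCP; z points along the fingers, y is the line along which they close (so a half turn about z gives the same grasp; the last joint's range is limited). The gripper opens to 85 mm and grips with 20 to 120 N. Pads are 22 mm wide; open, the fingers measure 114 mm over their backs; the gripper's body (76 mm by 85 mm) begins 54 mm behind the grasp point. The pads swing forward as they close: fully open they stand 13 mm farther back than shut.
Start: joints at [1.172, 0.628, 0.038, 1.517, -0.027, 0.996, -0.02], TCP at [212.376, -614.34, 250.313] pointing down, gripper open.
Joint ranges: [-3.06, 3.06], [-0.37, 2.12], [-1.25, 1.32], [0.18, 2.47], [-1.1, 4.24], [0.23, 1.98], [-2.94, 2.94]. Speed limits (rad/s): [2.57, 2.57, 3.14, 3.14, 3.14, 3.14, 3.14].

INTERFACE

Orientations are given as a 3x3 rotation matrix whose columns are the frame's x, y, z axes.
In Python, from bench import telemetry, vision, job, models gives the robot as it stands. The module is installed in compiled form; this text tells all that it offers.
- The arm moves only by the tool drive_tool, never from a script. Its arguments are lists of equal length, an entry for each row: "travel": the shift along the tool's x, y, z in m, a list of three; "angular": the turn, a rotation vector about the tool's x, y, z in degrees, a list of three; "hand": the opening, from 0 (shut) to 1 (fully open). A call has 1 to 10 rows; each row is the pose to reach, as a shift and turn from the pose commanded when the call began, along the tool's axes at that moment; what a row does not reach only later rows make up. A row lasts 1/12 s, in which the tool goes at most 41.7 mm and 7.16 degrees, less where a joint would pass 70% of its speed; a pose out of reach is approached as far as the arm can. A call with a gripper value outside its range is refused whole. The fingers move at their own pace and stop on an object; "squeeze" is the grip in N (left out, the last holds). Time passes only in rows, so rows that repeat a pose let the fingers close. It gives the time, the measured TCP pose, the force, the opening and the grip force at its end, in the units of the state.
- telemetry.get_state(): the state, without advancing time (a new reading comes with each control period).
- vision.capture(name): name is "scene" or "top"; returns a dict with "img" (480x640x3 uint8, blue, green, red), "fx", "fy", "cx", "cy" (pixels), "extrinsics" (4x4, takes a point from camera to world coordinates). Camera axes: x right, y down, z forward; pixel columns grow to the right and rows downward; lengths in mm; the calibration is good to about 2 mm. A picture is of the moment at which its call begins. There is no depth.
- job.close_job(): hands the job in; it is judged then, once.
Trained networks look in the newest picture that a camera, given by its name, has taken for a name from the list of things; names that differ only in an ending like _2 or _b are one class to them, and where a whole thing is asked for, a point or a joint stands for the part that bears it (a point fixed in the world has none). Each returns a list of dicts, best first, with "score" (0 to 1); they miss things now and then, are a little off and sometimes report something else, mostly with a low value. They report only what shows in the picture. A call takes as long as a camera call. They do not tell look-alikes from the thing itself.
- models.spot_in(query, camera): "rect" ([centre column, centre row, width, height] in pixels, round what is visible of it).
The state is a dict: "time_s": time; "qpos": joint angles; "joint_velocities": joint speeds; "tau": joint torques, N m; "tool_pos": TCP position; "ee_rot": TCP orientation; "force": force on the tool from outside, world axes, zero at the start; "ft_torque": the same for the moment, N m; "gripper_width": finger opening in mm; "grip_force": force on a finger pad.
Only numpy, scipy, OpenCV 4.12 (cv2) and the standard library are available. Lean on these libraries where they do the work, as an engineer would, in place of code of your own. Each camera call takes 0.05 s, during which the arm holds its last target. There are 200 camera calls.

## Working session

There is one attempt and no reset: what is moved stays moved. The work goes in short steps, Python scripts to look and compute and a tool call to move; the robot and the scene stay as the last step left them, time stands still between calls to the robot, and variables do not carry over. Pictures are saved under pics/ and viewed, at most 14 in all, crops included, and the job is handed in when it is done.

Besides the shell and the picture viewer there is one more tool, called after "Request:" in YAML: its name, and indented under it one key for each argument. drive_tool: Moves the arm, as the interface text tells. Its arguments: {"type":"object","properties":{"travel":{"type":"array","items":{"type":"array","items":{"type":"number"}}},"angular":{"type":"array","items":{"type":"array","items":{"type":"number"}}},"hand":{"type":"array","items":{"type":"number"}},"squeeze":{"type":"number"}},"required":["travel","angular","hand"]}

```bash
mkdir -p pics
python3 - <<'E'
from bench import telemetry, vision, models
import cv2,numpy as np
s=telemetry.get_state();print({k:np.round(s[k],3).tolist() for k in ['time_s','tool_pos','ee_rot','force','gripper_width']})
for c in ['top','scene']:
    p=vision.capture(c);cv2.imwrite(f'pics/{c}0.png',p['img']);print(c,p['fx'],p['cx'],p['cy'],np.round(p['extrinsics'],3).tolist())
    for n in ['driver_red','tweezers_black','heat_sink','eraser','yellow_lane','white_lane','blue_tray','orange_tray']:
        print(n,[(np.round(d['rect']).astype(int).tolist(),round(d['score'],2)) for d in models.spot_in(n,c)[:3]])
E
```

```text
{'time_s': 0.0, 'tool_pos': [212.214, -613.756, 249.405], 'ee_rot': [[0.945, 0.327, -0.001], [0.327, -0.945, 0.002], [-0.0, -0.002, -1.0]], 'force': [0.105, -1.27, -0.631], 'gripper_width': 85.51}
top 576.0850671537952 315.8542233700555 235.27383836731255 [[0.018, -0.986, 0.168, 300.622], [-1.0, -0.021, -0.016, 71.818], [0.019, -0.167, -0.986, 1388.556], [0.0, 0.0, 0.0, 1.0]]
driver_red [([201, 221, 31, 5], 0.7)]
tweezers_black [([352, 243, 79, 34], 0.28)]
heat_sink [([315, 284, 13, 14], 0.51)]
eraser [([362, 283, 16, 14], 0.45)]
yellow_lane []
white_lane [([353, 243, 77, 31], 0.73)]
blue_tray [([366, 188, 39, 32], 0.59)]
orange_tray [([330, 194, 37, 32], 0.97), ([149, 289, 58, 41], 0.86)]
scene 511.2876363834018 323.3633406075748 247.7913357387946 [[-0.459, -0.701, 0.545, -105.537], [-0.888, 0.359, -0.287, 395.714], [0.005, -0.616, -0.788, 968.224], [0.0, 0.0, 0.0, 1.0]]
driver_red [([221, 284, 62, 37], 0.68)]
tweezers_black [([258, 323, 60, 17], 0.82)]
heat_sink [([350, 292, 12, 17], 0.51)]
eraser [([393, 273, 20, 16], 0.51), ([457, 246, 8, 6], 0.51)]
yellow_lane [([347, 233, 72, 49], 0.56), ([361, 247, 76, 48], 0.24), ([434, 217, 35, 16], 0.17)]
white_lane [([362, 246, 73, 48], 0.56)]
blue_tray [([347, 207, 44, 26], 0.61)]
orange_tray [([317, 220, 39, 30], 0.63), ([350, 292, 15, 17], 0.63)]
```

View pics/top0.png

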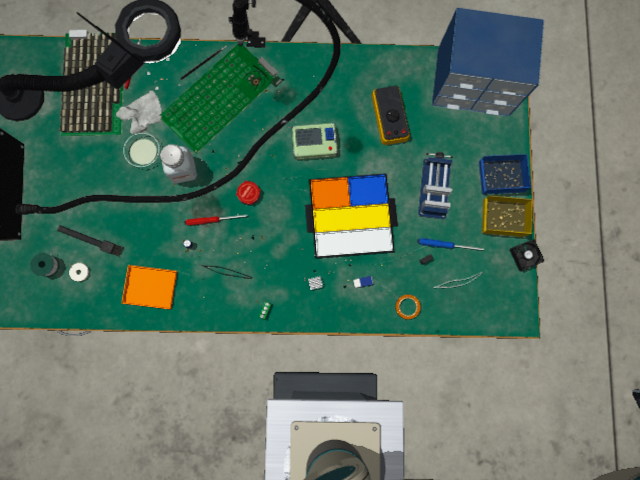

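View pics/scene0.png

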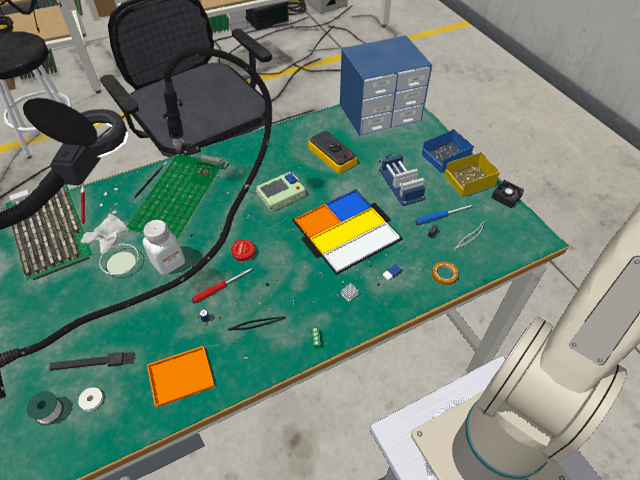

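The top view shows the red driver at about (215,219) with its handle to the left. The black tweezers are at (227,271), the heat sink at (315,284) and the eraser at (363,282). In the case, orange is at (331,193), blue at (368,190), yellow at (352,218) and white at (354,243). The large orange tray at (150,287) is the decoy. Next I segment these for positions.

```bash
cat > h.py <<'E'
from bench import telemetry, vision, models, job
import cv2,numpy as np
def ray(p,u,v,z):
    E=p['extrinsics'];d=E[:3,:3]@np.array([(u-p['cx'])/p['fx'],(v-p['cy'])/p['fy'],1])
    t=E[:3,3];return (t+d*(z-t[2])/d[2])[:2]
def proj(p,x,y,z):
    E=p['extrinsics'];c=E[:3,:3].T@(np.array([x,y,z])-E[:3,3]);return np.array([p['fx']*c[0]/c[2]+p['cx'],p['fy']*c[1]/c[2]+p['cy']])
def rect(p,box,lo,hi,z,excl=False):
    x0,y0,x1,y1=box;h=cv2.cvtColor(p['img'],cv2.COLOR_BGR2HSV)[y0:y1,x0:x1]
    m=cv2.inRange(h,lo,hi)
    n,l,s,c=cv2.connectedComponentsWithStats(m);k=1+np.argmax(s[1:,4])
    vu=np.argwhere(l==k)
    w=np.array([ray(p,u+x0,v+y0,z) for v,u in vu],np.float32)
    (c,sz,a)=cv2.minAreaRect(w)
    if sz[0]>sz[1]: a+=90   # a-> direction of short side; long = a+90
    long=(a+90)%180
    return np.round(w.mean(0),1),np.round(c,1),np.round(sz,1),'long deg',round(long,1),len(vu)
def rel(state,target,zt,yaw):
    """shift in tool axes (m), yaw turn deg about tool z to bring closing axis y to world angle yaw(deg)"""
    R=np.array(state['ee_rot']);d=R.T@(np.array([*target,zt])-state['tool_pos'])
    cur=np.degrees(np.arctan2(R[1,1],R[0,1]));a=-((yaw-cur+90)%180-90)
    return np.round(d/1000,4),round(a,1)
E
python3 - <<'E'
from h import *
T={'top':{'red':((178,208,222,234),(0,120,70),(10,255,255),8),
'shaft':((219,208,250,226),(0,0,120),(180,70,255),8),
'twz':((196,258,258,284),(0,0,0),(180,255,60),8),
'sink':((302,272,328,296),(0,0,90),(180,70,255),14),
'er':((350,272,378,294),(0,0,150),(180,70,255),10),'er_b':((350,272,378,294),(105,100,60),(130,255,255),10),
'or':((305,165,395,262),(5,150,150),(20,255,255),12),'bl':((305,165,395,262),(100,150,100),(130,255,255),12),
'ye':((305,165,395,262),(22,150,150),(35,255,255),12),'wh':((305,165,395,262),(0,0,170),(180,60,255),12)},
'scene':{'red':((185,275,235,306),(0,120,70),(10,255,255),8),
'shaft':((229,262,260,286),(0,0,120),(180,70,255),8),
'twz':((222,310,292,334),(0,0,0),(180,255,60),8),
'sink':((336,280,364,303),(0,0,90),(180,70,255),14),
'er':((378,260,408,284),(0,0,150),(180,70,255),10),'er_b':((378,260,408,284),(105,100,60),(130,255,255),10),
'or':((288,185,410,275),(5,150,150),(20,255,255),12),'bl':((288,185,410,275),(100,150,100),(130,255,255),12),
'ye':((288,185,410,275),(22,150,150),(35,255,255),12),'wh':((288,185,410,275),(0,0,170),(180,60,255),12)}}
for c in T:
    p=vision.capture(c)
    for k,a in T[c].items():
        try: print(c,k,*rect(p,*a))
        except Exception as e: print(c,k,e)
    if c=='top':a=p['img'][250:300,190:390]
    else:b=p['img'][255:340,180:410]
a=cv2.resize(a,(800,200),interpolation=3);b=cv2.resize(b,(800,296),interpolation=3)
cv2.imwrite('pics/c1.png',np.vstack([a,b]))
E
```

```text
top red [563.1 328.9] [563.1 328. ] [15.9 80.5] long deg 97.8 195
top shaft [574.4 254.8] [574.7 253.6] [ 5.1 66.1] long deg 98.2 57
top twz [430.  206.7] [430.6 206.8] [4.8 7.3] long deg 91.2 8
top sink [419.4  49.7] [419.6  49.2] [26.6 31.3] long deg 105.2 144
top er [421.8 -50.3] [421.9 -50.3] [19.2 15.2] long deg 14.5 54
top er_b [426.2 -71.9] [426.3 -72. ] [19.7 27.1] long deg 102.4 97
top or [640.9  17.1] [640.6  16.9] [73.5 91.9] long deg 95.4 1045
top bl [651.1 -75.5] [652.  -75.5] [72.8 92.6] long deg 95.8 1060
top ye [580.2 -35.1] [580.9 -35.8] [ 58.1 185. ] long deg 95.7 1724
top wh [520.9 -41.8] [521.6 -41.9] [ 56.1 184.8] long deg 95.8 1676
scene red [565.5 330.6] [565.9 329. ] [19.1 80.1] long deg 98.7 242
scene shaft [576.7 252.5] [577.7 252.3] [ 7.8 57.7] long deg 97.6 55
scene twz [442.7 269.3] [442.2 266.8] [122.9  16.9] long deg 75.9 176
scene sink [417.9  54.9] [418.3  54.2] [33.5 36.7] long deg 103.4 196
scene er [421.3 -46.6] [421.3 -46.6] [20.7 18.2] long deg 18.5 59
scene er_b [425.7 -69.3] [425. -68.] [23.3 31.6] long deg 103.5 101
scene or [640.  22.] [640.6  21.5] [75.8 94.2] long deg 97.0 824
scene bl [650.3 -71.4] [651.7 -71.9] [72.4 92.3] long deg 96.0 760
scene ye [579.  -28.2] [580.1 -30.9] [ 60.2 186.3] long deg 96.4 1383
scene wh [518.8 -34.7] [520.6 -37.4] [ 58.5 186.3] long deg 95.6 1414Traceback (most recent call last):
  File "<stdin>", line 23, in <module>
cv2.error: OpenCV(4.12.0) :-1: error: (-5:Bad argument) in function 'resize'
> Overload resolution failed:
>  - src is not a numerical tuple
>  - Expected Ptr<cv::UMat> for argument 'src'
```

Run:
```python
from h import *
print(rel(telemetry.get_state(),(565.6,319.3),140,8))
print(rel(telemetry.get_state(),(480,-200),200,-28))
```

```text
(array([ 0.6388, -0.767 ,  0.1103]), np.float64(-78.9))
(array([ 0.3883, -0.3042,  0.0503]), np.float64(-42.9))
```

Request:
drive_tool:
  travel:
    - [0.388,-0.304,0.05]
    - [0.388,-0.304,0.05]
    - [0.388,-0.304,0.05]
    - [0.388,-0.304,0.05]
    - [0.388,-0.304,0.05]
    - [0.388,-0.304,0.05]
    - [0.388,-0.304,0.05]
    - [0.388,-0.304,0.05]
    - [0.388,-0.304,0.05]
    - [0.388,-0.304,0.05]
  angular:
    - [0,0,-43]
    - [0,0,-43]
    - [0,0,-43]
    - [0,0,-43]
    - [0,0,-43]
    - [0,0,-43]
    - [0,0,-43]
    - [0,0,-43]
    - [0,0,-43]
    - [0,0,-43]
  hand: [1,1,1,1,1,1,1,1,1,1]
  squeeze: 40

```text
time_s: 1.83
tool_pos: [438.1, -264.6, 208.4]
ee_rot: [[0.469, 0.883, 0.001], [0.883, -0.469, -0.0], [-0.0, 0.001, -1.0]]
force: [0.2, -0.2, -0.5]
gripper_width: 85.4
grip_force: 0.0
```

```bash
cat > go.py <<'E'
import sys
from h import *
x,y,z,a=map(float,sys.argv[1:5]);s=telemetry.get_state()
print(round(s['time_s'],2),np.round(s['tool_pos'],1),'w',round(s['gripper_width'],1),'g',np.round(s['grip_force'],1),'F',np.round(s['force'],1),'q',np.round(s['qpos'],2),'R',np.round(s['ee_rot'],3)[:,2]);print(*rel(s,(x,y),z,a))
E
python3 go.py 565.6 319.3 140 8
```

```text
1.83 [ 438.1 -264.6  208.4] w 85.4 g 0.0 F [ 0.2 -0.2 -0.5] q [ 0.61  0.49 -0.17  1.94  0.12  0.72 -0.13] R [ 0.001 -0.    -1.   ]
[ 0.5755 -0.1613  0.0682] -36.0
```

Request:
drive_tool:
  travel:
    - [0.576,-0.161,0.068]
    - [0.576,-0.161,0.068]
    - [0.576,-0.161,0.068]
    - [0.576,-0.161,0.068]
    - [0.576,-0.161,0.068]
    - [0.576,-0.161,0.068]
    - [0.576,-0.161,0.068]
    - [0.576,-0.161,0.068]
    - [0.576,-0.161,0.068]
    - [0.576,-0.161,0.068]
  angular:
    - [0,0,-36]
    - [0,0,-36]
    - [0,0,-36]
    - [0,0,-36]
    - [0,0,-36]
    - [0,0,-36]
    - [0,0,-36]
    - [0,0,-36]
    - [0,0,-36]
    - [0,0,-36]
  hand: [1,1,1,1,1,1,1,1,1,1]

```text
time_s: 2.67
tool_pos: [525.9, 140.4, 161.1]
ee_rot: [[-0.14, 0.99, 0.001], [0.99, 0.14, -0.0], [-0.0, 0.001, -1.0]]
force: [1.0, 0.5, -0.5]
gripper_width: 85.7
grip_force: 0.0
```

```bash
python3 go.py 565.6 319.3 140 8
```

```text
2.67 [525.9 140.4 161.1] w 85.7 g 0.0 F [ 1.   0.5 -0.5] q [-0.12  0.61 -0.29  1.9   0.27  0.67 -0.43] R [ 0.001 -0.    -1.   ]
[0.1716 0.0644 0.0211] 0.1
```

Request:
drive_tool:
  travel:
    - [0.172,0.064,0.021]
    - [0.172,0.064,0.021]
    - [0.172,0.064,0.021]
    - [0.172,0.064,0.021]
    - [0.172,0.064,0.021]
    - [0.172,0.064,0.021]
    - [0.172,0.064,0.06]
    - [0.172,0.064,0.095]
    - [0.172,0.064,0.095]
    - [0.172,0.064,0.095]
  angular:
    - [0,0,0]
    - [0,0,0]
    - [0,0,0]
    - [0,0,0]
    - [0,0,0]
    - [0,0,0]
    - [0,0,0]
    - [0,0,0]
    - [0,0,0]
    - [0,0,0]
  hand: [0.55,0.55,0.55,0.55,0.55,0.55,0.55,0.55,0.55,0.55]

```text
time_s: 3.5
tool_pos: [563.7, 315.7, 64.8]
ee_rot: [[-0.14, 0.99, -0.004], [0.99, 0.14, -0.003], [-0.003, -0.004, -1.0]]
force: [0.7, 0.3, 0.4]
gripper_width: 47.0
grip_force: 0.0
```

```bash
python3 go.py 565.6 319.3 24 8; python3 -c "
from h import *
p=vision.capture('top');a=p['img'][180:290,150:300];q=vision.capture('scene');b=q['img'][220:330,170:320]
cv2.imwrite('pics/g1.png',np.hstack([cv2.resize(a,(400,293),interpolation=2),cv2.resize(b,(400,293),interpolation=2)]))"
```

```text
3.5 [563.7 315.7  64.8] w 47.0 g 0.0 F [0.7 0.3 0.4] q [-0.42  0.86 -0.23  1.65  0.29  0.67 -0.66] R [-0.004 -0.003 -1.   ]
[0.0034 0.0026 0.0408] 0.0
```

View pics/g1.png

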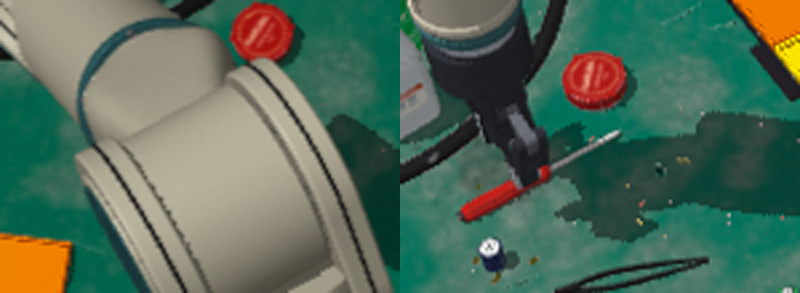

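The fingers straddle the red handle (crop position about (530,180)). I now descend and close.

Request:
drive_tool:
  travel:
    - [0.003,0.002,0.02]
    - [0.003,0.002,0.04]
    - [0.003,0.002,0.041]
    - [0.003,0.002,0.041]
    - [0.003,0.002,0.041]
    - [0.003,0.002,0.041]
    - [0.003,0.002,0.041]
    - [0.003,0.002,0.041]
    - [0.003,0.002,0.041]
    - [0.003,0.002,0.041]
  angular:
    - [0,0,0]
    - [0,0,0]
    - [0,0,0]
    - [0,0,0]
    - [0,0,0]
    - [0,0,0]
    - [0,0,0]
    - [0,0,0]
    - [0,0,0]
    - [0,0,0]
  hand: [0.55,0.55,0.4,0.1,0.1,0.1,0.1,0.1,0.1,0.1]
  squeeze: 50

```text
time_s: 4.43
tool_pos: [567.7, 321.4, 27.4]
ee_rot: [[-0.14, 0.99, 0.003], [0.99, 0.14, 0.001], [0.001, 0.003, -1.0]]
force: [-0.3, 0.0, 7.2]
gripper_width: 12.0
grip_force: 49.9
```

```bash
python3 go.py 577.5 -8.6 120 5.8
```

```text
4.43 [567.7 321.4  27.4] w 12.0 g 49.9 F [-0.3  0.   7.2] q [-0.43  0.92 -0.22  1.65  0.31  0.6  -0.68] R [ 0.003  0.001 -1.   ]
[-0.3281 -0.0362 -0.093 ] 2.3
```

Request:
drive_tool:
  travel:
    - [0,0,-0.04]
    - [0,0,-0.08]
    - [-0.04,-0.004,-0.093]
    - [-0.328,-0.036,-0.093]
    - [-0.328,-0.036,-0.093]
    - [-0.328,-0.036,-0.093]
    - [-0.328,-0.036,-0.093]
    - [-0.328,-0.036,-0.093]
    - [-0.328,-0.036,-0.093]
    - [-0.328,-0.036,-0.093]
  angular:
    - [0,0,0]
    - [0,0,0]
    - [0,0,2.3]
    - [0,0,2.3]
    - [0,0,2.3]
    - [0,0,2.3]
    - [0,0,2.3]
    - [0,0,2.3]
    - [0,0,2.3]
    - [0,0,2.3]
  hand: [0.1,0.1,0.1,0.1,0.1,0.1,0.1,0.1,0.1,0.1]

```text
time_s: 5.27
tool_pos: [576.9, -11.3, 119.1]
ee_rot: [[-0.1, 0.995, 0.001], [0.995, 0.1, -0.0], [-0.001, 0.001, -1.0]]
force: [0.9, -1.4, -0.3]
gripper_width: 11.9
grip_force: 48.6
```

```bash
python3 go.py 577.7 -6.5 80 5.8; python3 -c "
from h import *
q=vision.capture('scene');cv2.imwrite('pics/g2.png',cv2.resize(q['img'][130:330,200:460],(780,600),interpolation=2))"
```

```text
5.27 [576.9 -11.3 119.1] w 11.9 g 48.6 F [ 0.9 -1.4 -0.3] q [ 0.15  0.71 -0.29  1.84  0.32  0.64 -0.23] R [ 0.001 -0.    -1.   ]
[0.0047 0.0012 0.0391] -0.1
```

View pics/g2.png

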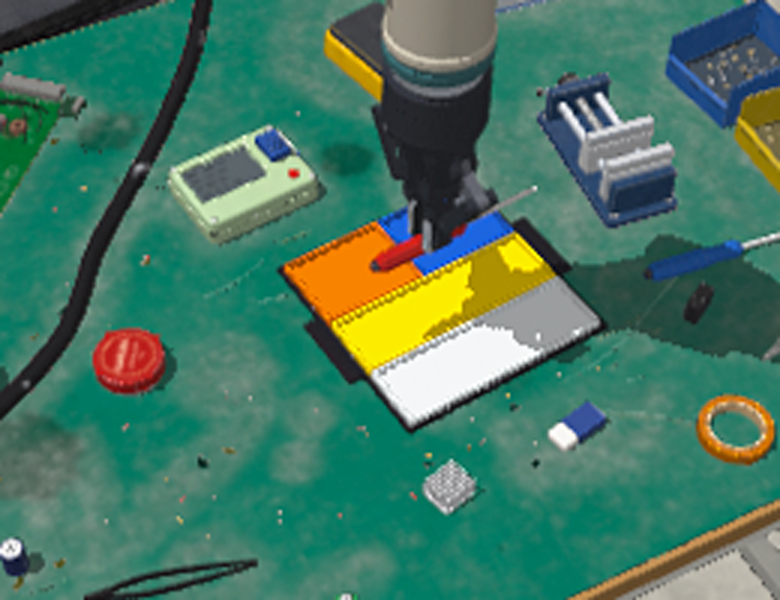

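The red driver is gripped level above the case at crop (430,240). I lower it into the yellow lane.

Request:
drive_tool:
  travel:
    - [0.005,0.001,0.03]
    - [0.005,0.001,0.06]
    - [0.005,0.001,0.075]
    - [0.005,0.001,0.082]
    - [0.005,0.001,0.084]
    - [0.005,0.001,0.085]
    - [0.005,0.001,0.085]
    - [0.005,0.001,0.085]
    - [0.005,0.001,0.085]
    - [0.005,0.001,0.085]
  angular:
    - [0,0,0]
    - [0,0,0]
    - [0,0,0]
    - [0,0,0]
    - [0,0,0]
    - [0,0,0]
    - [0,0,0]
    - [0,0,0]
    - [0,0,0]
    - [0,0,0]
  hand: [0.1,0.1,0.1,0.1,0.1,0.1,0.1,0.1,0.1,0.1]

```text
time_s: 6.15
tool_pos: [577.8, -3.8, 34.0]
ee_rot: [[-0.1, 0.995, 0.001], [0.995, 0.1, 0.0], [-0.0, 0.001, -1.0]]
force: [-0.5, 0.8, -0.5]
gripper_width: 12.4
grip_force: 48.6
```

```bash
python3 go.py 577.7 -6.5 34 5.8
```

```text
6.15 [577.8  -3.8  34. ] w 12.4 g 48.6 F [-0.5  0.8 -0.5] q [ 0.1   0.84 -0.22  1.86  0.37  0.47 -0.28] R [ 0.001  0.    -1.   ]
[-0.0027 -0.0003  0.    ] -0.0
```

Request:
drive_tool:
  travel:
    - [-0.003,0,0.0015]
    - [-0.003,0,0.0015]
    - [-0.003,0,0.0015]
    - [-0.003,0,0.0015]
    - [-0.003,0,0.0015]
    - [-0.003,0,-0.02]
    - [-0.003,0,-0.05]
    - [-0.003,0,-0.09]
    - [-0.003,0,-0.1]
    - [-0.003,0,-0.1]
  angular:
    - [0,0,0]
    - [0,0,0]
    - [0,0,0]
    - [0,0,0]
    - [0,0,0]
    - [0,0,0]
    - [0,0,0]
    - [0,0,0]
    - [0,0,0]
    - [0,0,0]
  hand: [0.1,0.1,0.26,0.26,0.26,0.26,0.26,0.5,0.5,0.5]

```text
time_s: 6.98
tool_pos: [580.0, -7.0, 136.5]
ee_rot: [[-0.1, 0.995, 0.007], [0.995, 0.1, -0.0], [-0.001, 0.007, -1.0]]
force: [-0.1, -0.3, 0.1]
gripper_width: 42.7
grip_force: 0.0
```

```bash
python3 go.py 442 264.5 134 -14.1
python3 - <<'E'
from h import *
q=vision.capture('scene');p=vision.capture('top')
print(rect(p,(196,258,258,284),(0,0,0),(180,255,80),5))
cv2.imwrite('pics/g3.png',np.hstack([cv2.resize(q['img'][170:290,270:430],(400,300),interpolation=2),cv2.resize(p['img'][255:289,190:260],(400,194),interpolation=2).repeat(1,0) if 0 else cv2.resize(p['img'][245:297,190:260],(400,300),interpolation=2)]))
E
```

```text
6.98 [580.   -7.  136.5] w 42.7 g 0.0 F [-0.1 -0.3  0.1] q [ 0.16  0.69 -0.3   1.82  0.31  0.67 -0.23] R [ 0.007 -0.    -1.   ]
[ 0.284  -0.1102  0.0016] 19.8
(array([442.8, 262.3], dtype=float32), array([442.5, 262.9]), array([122.3,  17.1]), 'long deg', 75.2, 129)
```

View pics/g3.png

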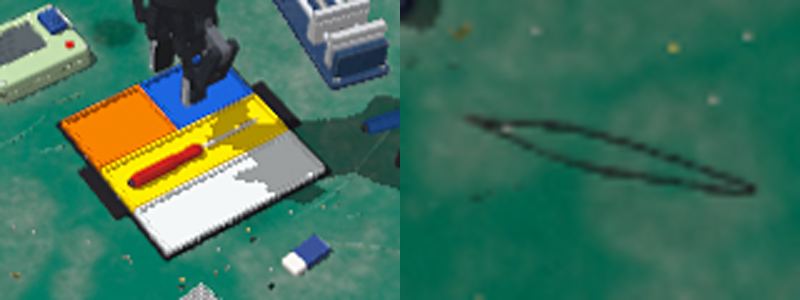

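The red driver lies in the yellow lane (crop (165,165)). The black tweezers in the right crop are undisturbed, centred at about (610,155). I go for the tweezers.

Request:
drive_tool:
  travel:
    - [0.284,-0.11,0]
    - [0.284,-0.11,0]
    - [0.284,-0.11,0]
    - [0.284,-0.11,0]
    - [0.284,-0.11,0]
    - [0.284,-0.11,0]
    - [0.284,-0.11,0]
    - [0.284,-0.11,0]
    - [0.284,-0.11,0.04]
    - [0.284,-0.11,0.075]
  angular:
    - [0,0,20.2]
    - [0,0,20.2]
    - [0,0,20.2]
    - [0,0,20.2]
    - [0,0,20.2]
    - [0,0,20.2]
    - [0,0,20.2]
    - [0,0,20.2]
    - [0,0,20.2]
    - [0,0,20.2]
  hand: [0.5,0.5,0.5,0.5,0.5,0.5,0.5,0.5,0.5,0.5]

```text
time_s: 7.92
tool_pos: [439.0, 266.7, 57.0]
ee_rot: [[0.246, 0.969, 0.001], [0.969, -0.246, 0.002], [0.002, 0.001, -1.0]]
force: [-0.5, 0.0, -1.0]
gripper_width: 42.3
grip_force: 0.0
```

```bash
python3 go.py 442.4 264.5 28 -14.5
```

```text
7.92 [439.  266.7  57. ] w 42.3 g 0.0 F [-0.5  0.  -1. ] q [-0.53  0.75 -0.1   2.04  0.2   0.36 -1.04] R [ 0.001  0.002 -1.   ]
[-0.0013  0.0038  0.029 ] 0.3
```

Request:
drive_tool:
  travel:
    - [-0.001,0.004,0.015]
    - [-0.001,0.004,0.027]
    - [-0.001,0.004,0.029]
    - [-0.001,0.004,0.029]
    - [-0.001,0.004,0.029]
    - [-0.001,0.004,0.029]
    - [-0.001,0.004,0.029]
    - [-0.001,0.004,0.029]
    - [-0.001,0.004,0.029]
    - [-0.001,0.004,0.029]
  angular:
    - [0,0,0]
    - [0,0,0]
    - [0,0,0]
    - [0,0,0]
    - [0,0,0]
    - [0,0,0]
    - [0,0,0]
    - [0,0,0]
    - [0,0,0]
    - [0,0,0]
  hand: [0.5,0.5,0.4,0.1,0.08,0.08,0.08,0.08,0.08,0.08]
  squeeze: 40

```text
time_s: 8.75
tool_pos: [443.5, 262.8, 29.7]
ee_rot: [[0.249, 0.968, 0.001], [0.968, -0.249, 0.0], [0.001, 0.001, -1.0]]
force: [-0.7, -0.1, 0.4]
gripper_width: 7.0
grip_force: 0.0
```

```bash
python3 go.py 521.1 -39.6 120 5.8
```

```text
8.75 [443.5 262.8  29.7] w 7.0 g 0.0 F [-0.7 -0.1  0.4] q [-0.53  0.8  -0.09  2.04  0.21  0.31 -1.04] R [ 0.001  0.    -1.   ]
[-0.2735  0.1507 -0.0904] -20.2
```

```bash
python3 -c "
from h import *
q=vision.capture('scene');cv2.imwrite('pics/g4.png',cv2.resize(q['img'][270:345,215:315],(800,600),interpolation=2))"
```

```text
(no output)
```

View pics/g4.png

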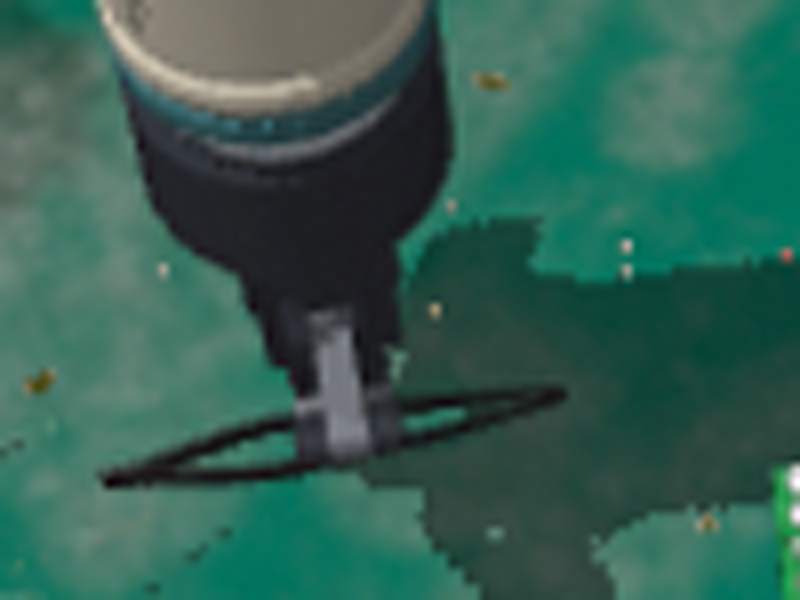

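The fingers closed just above the tweezers: tips at about 11 mm, straddling them at crop (345,430). I open, go 8 mm lower and close again.

Request:
drive_tool:
  travel:
    - [0,0,-0.005]
    - [0,0,-0.005]
    - [0,0,-0.005]
    - [0,0,0.007]
    - [0,0,0.008]
    - [0,0,0.008]
    - [0,0,0.008]
    - [0,0,0.008]
    - [0,0,0.008]
    - [0,0,0.008]
  angular:
    - [0,0,0]
    - [0,0,0]
    - [0,0,0]
    - [0,0,0]
    - [0,0,0]
    - [0,0,0]
    - [0,0,0]
    - [0,0,0]
    - [0,0,0]
    - [0,0,0]
  hand: [0.45,0.45,0.45,0.45,0.45,0.05,0.05,0.05,0.05,0.05]
  squeeze: 40

```text
time_s: 9.63
tool_pos: [443.3, 262.8, 21.3]
ee_rot: [[0.249, 0.968, 0.0], [0.968, -0.249, 0.0], [0.0, 0.0, -1.0]]
force: [0.6, 1.0, -0.2]
gripper_width: 12.9
grip_force: 39.0
```

```bash
python3 go.py 521.1 -39.6 120 5.8
```

```text
9.63 [443.3 262.8  21.3] w 12.9 g 39.0 F [ 0.6  1.  -0.2] q [-0.53  0.82 -0.08  2.04  0.21  0.29 -1.05] R [ 0.  0. -1.]
[-0.2734  0.1507 -0.0987] -20.2
```

Request:
drive_tool:
  travel:
    - [0,0,-0.04]
    - [0,0,-0.075]
    - [-0.273,0.151,-0.085]
    - [-0.273,0.151,-0.085]
    - [-0.273,0.151,-0.085]
    - [-0.273,0.151,-0.085]
    - [-0.273,0.151,-0.085]
    - [-0.273,0.151,-0.085]
    - [-0.273,0.151,-0.085]
    - [-0.273,0.151,-0.085]
  angular:
    - [0,0,0]
    - [0,0,0]
    - [0,0,-20.2]
    - [0,0,-20.2]
    - [0,0,-20.2]
    - [0,0,-20.2]
    - [0,0,-20.2]
    - [0,0,-20.2]
    - [0,0,-20.2]
    - [0,0,-20.2]
  hand: [0.05,0.05,0.05,0.05,0.05,0.05,0.05,0.05,0.05,0.05]

```text
time_s: 10.47
tool_pos: [522.0, -46.2, 106.4]
ee_rot: [[-0.094, 0.996, 0.001], [0.996, 0.094, -0.003], [-0.003, 0.0, -1.0]]
force: [0.3, 0.1, -0.9]
gripper_width: 12.8
grip_force: 39.1
```

```bash
python3 go.py 521.1 -39.6 28 5.8
```

```text
10.47 [522.  -46.2 106.4] w 12.8 g 39.1 F [ 0.3  0.1 -0.9] q [ 0.24  0.68 -0.31  1.99  0.4   0.53 -0.26] R [ 0.001 -0.003 -1.   ]
[ 0.0069 -0.0004  0.0783] -0.4
```

Request:
drive_tool:
  travel:
    - [0.002,0,0.03]
    - [0.002,0,0.06]
    - [0.002,0,0.073]
    - [0.002,0,0.078]
    - [0.002,0,0.078]
    - [0.002,0,0.078]
    - [0.002,0,0.078]
    - [0.002,0,0.078]
    - [0.002,0,0.078]
    - [0.002,0,0.078]
  angular:
    - [0,0,0]
    - [0,0,0]
    - [0,0,0]
    - [0,0,0]
    - [0,0,0]
    - [0,0,0]
    - [0,0,0]
    - [0,0,0]
    - [0,0,0]
    - [0,0,0]
  hand: [0.05,0.05,0.05,0.05,0.05,0.05,0.05,0.05,0.05,0.05]

```text
time_s: 11.3
tool_pos: [521.6, -37.3, 28.8]
ee_rot: [[-0.1, 0.995, 0.001], [0.995, 0.1, -0.0], [-0.0, 0.001, -1.0]]
force: [-0.6, -1.2, -0.3]
gripper_width: 12.6
grip_force: 39.1
```

```bash
python3 go.py 521.1 -39.6 27 5.8
```

```text
11.3 [521.6 -37.3  28.8] w 12.6 g 39.1 F [-0.6 -1.2 -0.3] q [ 0.16  0.81 -0.22  2.02  0.47  0.36 -0.33] R [ 0.001 -0.    -1.   ]
[-0.0022 -0.0007  0.0018] -0.0
```

Request:
drive_tool:
  travel:
    - [-0.002,0,0.0015]
    - [-0.002,0,0.0015]
    - [-0.002,0,0.0015]
    - [-0.002,0,0.0015]
    - [-0.002,0,0.0015]
    - [-0.002,0,-0.02]
    - [-0.002,0,-0.05]
    - [-0.002,0,-0.08]
    - [-0.002,0,-0.08]
    - [-0.002,0,-0.08]
  angular:
    - [0,0,0]
    - [0,0,0]
    - [0,0,0]
    - [0,0,0]
    - [0,0,0]
    - [0,0,0]
    - [0,0,0]
    - [0,0,0]
    - [0,0,0]
    - [0,0,0]
  hand: [0.05,0.15,0.25,0.25,0.25,0.25,0.25,0.6,0.6,0.6]

```text
time_s: 12.13
tool_pos: [522.6, -39.4, 109.8]
ee_rot: [[-0.1, 0.995, 0.004], [0.995, 0.1, -0.0], [-0.0, 0.004, -1.0]]
force: [-0.5, -0.6, -0.1]
gripper_width: 50.7
grip_force: 0.0
```

```bash
python3 go.py 418.8 51.5 110 14.5
python3 - <<'E'
from h import *
q=vision.capture('scene');p=vision.capture('top')
for c,b in((p,(302,272,328,296)),(q,(336,280,364,303))):print(rect(c,b,(0,0,90),(180,70,255),12))
cv2.imwrite('pics/g5.png',np.hstack([cv2.resize(q['img'][170:320,270:430],(427,400),interpolation=2),cv2.resize(q['img'][270:310,335:370],(350,400),interpolation=2)]))
E
```

```text
12.13 [522.6 -39.4 109.8] w 50.7 g 0.0 F [-0.5 -0.6 -0.1] q [ 0.24  0.68 -0.32  1.99  0.4   0.54 -0.27] R [ 0.004 -0.    -1.   ]
[ 0.1008 -0.0942 -0.0006] -8.8
(array([419.6,  49.7], dtype=float32), array([419.8,  49.2]), array([26.7, 31.3]), 'long deg', 105.2, 144)
(array([419. ,  54.1], dtype=float32), array([419.4,  53.5]), array([33.6, 36.8]), 'long deg', 103.4, 196)
```

View pics/g5.png

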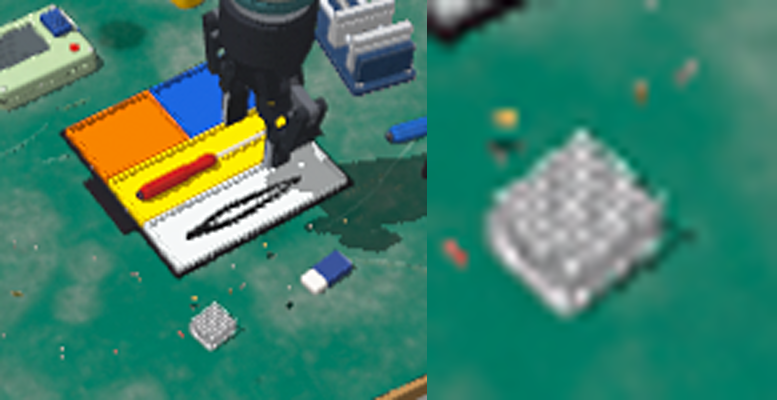

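The tweezers lie in the white lane (crop (245,205)), and the heat sink sits upright at (213,325). I go for the heat sink.

Request:
drive_tool:
  travel:
    - [0.101,-0.094,0]
    - [0.101,-0.094,0]
    - [0.101,-0.094,0]
    - [0.101,-0.094,0]
    - [0.101,-0.094,0.04]
    - [0.101,-0.094,0.06]
    - [0.101,-0.094,0.06]
    - [0.101,-0.094,0.06]
    - [0.101,-0.094,0.06]
    - [0.101,-0.094,0.06]
  angular:
    - [0,0,-8.8]
    - [0,0,-8.8]
    - [0,0,-8.8]
    - [0,0,-8.8]
    - [0,0,-8.8]
    - [0,0,-8.8]
    - [0,0,-8.8]
    - [0,0,-8.8]
    - [0,0,-8.8]
    - [0,0,-8.8]
  hand: [0.6,0.6,0.6,0.6,0.6,0.6,0.6,0.6,0.6,0.6]

```text
time_s: 13.07
tool_pos: [417.3, 51.6, 48.0]
ee_rot: [[-0.251, 0.968, -0.001], [0.968, 0.251, 0.0], [0.0, -0.001, -1.0]]
force: [-0.3, 0.2, -0.9]
gripper_width: 51.5
grip_force: 0.0
```

```bash
python3 go.py 419 51.5 23 14.5
```

```text
13.07 [417.3  51.6  48. ] w 51.5 g 0.0 F [-0.3  0.2 -0.9] q [ 0.    0.73 -0.28  2.28  0.89  0.24 -0.83] R [-0.001  0.    -1.   ]
[-0.0005  0.0016  0.025 ] 0.0
```

Request:
drive_tool:
  travel:
    - [0,0.002,0.012]
    - [0,0.002,0.023]
    - [0,0.002,0.025]
    - [0,0.002,0.025]
    - [0,0.002,0.025]
    - [0,0.002,0.025]
    - [0,0.002,0.025]
    - [0,0.002,0.025]
    - [0,0.002,0.025]
    - [0,0.002,0.025]
  angular:
    - [0,0,0]
    - [0,0,0]
    - [0,0,0]
    - [0,0,0]
    - [0,0,0]
    - [0,0,0]
    - [0,0,0]
    - [0,0,0]
    - [0,0,0]
    - [0,0,0]
  hand: [0.6,0.6,0.6,0.6,0.2,0.2,0.2,0.2,0.2,0.2]
  squeeze: 40

```text
time_s: 13.9
tool_pos: [420.0, 52.2, 24.0]
ee_rot: [[-0.252, 0.968, 0.001], [0.968, 0.252, -0.0], [-0.001, 0.001, -1.0]]
force: [-1.0, -0.2, 6.5]
gripper_width: 24.8
grip_force: 39.8
```

```bash
python3 go.py 651.8 -73.7 100 5.8
```

```text
13.9 [420.   52.2  24. ] w 24.8 g 39.8 F [-1.  -0.2  6.5] q [ 0.02  0.79 -0.31  2.28  1.17  0.24 -1.1 ] R [ 0.001 -0.    -1.   ]
[-0.1802  0.1928 -0.0756] 8.8
```

Request:
drive_tool:
  travel:
    - [0,0,-0.04]
    - [0,0,-0.07]
    - [-0.18,0.193,-0.076]
    - [-0.18,0.193,-0.076]
    - [-0.18,0.193,-0.076]
    - [-0.18,0.193,-0.076]
    - [-0.18,0.193,-0.076]
    - [-0.18,0.193,-0.076]
    - [-0.18,0.193,-0.076]
    - [-0.18,0.193,-0.076]
  angular:
    - [0,0,0]
    - [0,0,0]
    - [0,0,8.8]
    - [0,0,8.8]
    - [0,0,8.8]
    - [0,0,8.8]
    - [0,0,8.8]
    - [0,0,8.8]
    - [0,0,8.8]
    - [0,0,8.8]
  hand: [0.2,0.2,0.2,0.2,0.2,0.2,0.2,0.2,0.2,0.2]

```text
time_s: 14.73
tool_pos: [654.7, -76.8, 99.1]
ee_rot: [[-0.095, 0.995, 0.003], [0.995, 0.095, -0.0], [-0.001, 0.003, -1.0]]
force: [-0.8, -0.2, -0.3]
gripper_width: 25.3
grip_force: 39.7
```

```bash
python3 go.py 651.8 -73.7 32 5.8
```

```text
14.73 [654.7 -76.8  99.1] w 25.3 g 39.7 F [-0.8 -0.2 -0.3] q [ 0.45  0.91 -0.68  1.6   0.7   0.88 -0.4 ] R [ 0.003 -0.    -1.   ]
[ 0.0034 -0.0028  0.0671] -0.3
```

Request:
drive_tool:
  travel:
    - [0.001,-0.001,0.03]
    - [0.001,-0.001,0.055]
    - [0.001,-0.001,0.065]
    - [0.001,-0.001,0.068]
    - [0.001,-0.001,0.068]
    - [0.001,-0.001,0.068]
    - [0.001,-0.001,0.068]
    - [0.001,-0.001,0.068]
    - [0.001,-0.001,0.068]
    - [0.001,-0.001,0.068]
  angular:
    - [0,0,0]
    - [0,0,0]
    - [0,0,0]
    - [0,0,0]
    - [0,0,0]
    - [0,0,0]
    - [0,0,0]
    - [0,0,0]
    - [0,0,0]
    - [0,0,0]
  hand: [0.2,0.2,0.2,0.2,0.2,0.2,0.2,0.2,0.2,0.2]

```text
time_s: 15.57
tool_pos: [651.0, -72.6, 31.8]
ee_rot: [[-0.1, 0.995, 0.001], [0.995, 0.1, -0.0], [-0.0, 0.001, -1.0]]
force: [0.2, -0.8, -0.1]
gripper_width: 24.8
grip_force: 39.6
```

```bash
python3 go.py 651.8 -73.7 30 5.8
```

```text
15.57 [651.  -72.6  31.8] w 24.8 g 39.6 F [ 0.2 -0.8 -0.1] q [ 0.42  0.99 -0.62  1.63  0.77  0.78 -0.46] R [ 0.001 -0.    -1.   ]
[-0.0012  0.0007  0.0018] -0.0
```

Request:
drive_tool:
  travel:
    - [0,0,0.002]
    - [0,0,0.002]
    - [0,0,0.002]
    - [0,0,0.002]
    - [0,0,0.002]
    - [0,0,-0.02]
    - [0,0,-0.05]
    - [0,0,-0.08]
    - [0,0,-0.09]
    - [0,0,-0.09]
  angular:
    - [0,0,0]
    - [0,0,0]
    - [0,0,0]
    - [0,0,0]
    - [0,0,0]
    - [0,0,0]
    - [0,0,0]
    - [0,0,0]
    - [0,0,0]
    - [0,0,0]
  hand: [0.2,0.28,0.38,0.38,0.38,0.38,0.38,0.5,0.5,0.5]

```text
time_s: 16.4
tool_pos: [652.6, -72.2, 124.3]
ee_rot: [[-0.1, 0.995, 0.006], [0.995, 0.1, -0.0], [-0.001, 0.006, -1.0]]
force: [1.1, 0.3, 0.0]
gripper_width: 42.8
grip_force: 0.0
```

```bash
python3 go.py 424.5 -62.5 110 12.3
python3 - <<'E'
from h import *
q=vision.capture('scene')
cv2.imwrite('pics/g6.png',cv2.resize(q['img'][170:320,270:430],(640,600),interpolation=2))
E
```

```text
16.4 [652.6 -72.2 124.3] w 42.8 g 0.0 F [1.1 0.3 0. ] q [ 0.46  0.88 -0.7   1.6   0.67  0.92 -0.39] R [ 0.006 -0.    -1.   ]
[ 0.0326 -0.226   0.013 ] -6.5
```

View pics/g6.png

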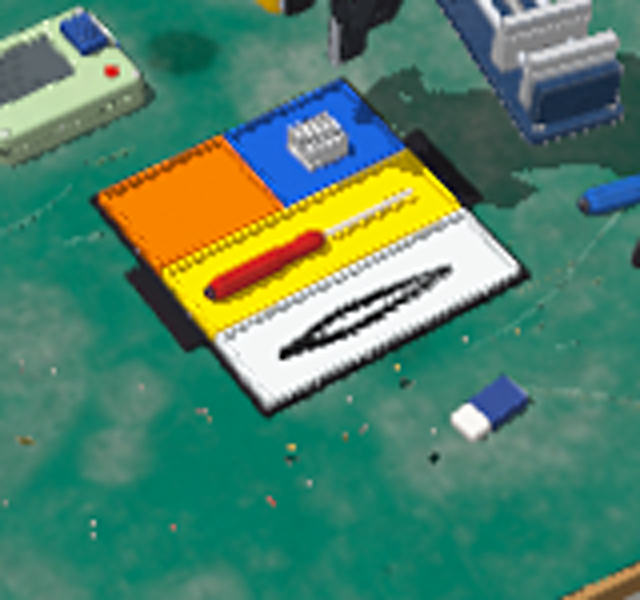

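The driver, tweezers and heat sink (crop (318,140), upright in the blue tray) are all placed well. The eraser at (490,405) is last.

Request:
drive_tool:
  travel:
    - [0.033,-0.226,0.013]
    - [0.033,-0.226,0.013]
    - [0.033,-0.226,0.013]
    - [0.033,-0.226,0.013]
    - [0.033,-0.226,0.013]
    - [0.033,-0.226,0.013]
    - [0.033,-0.226,0.04]
    - [0.033,-0.226,0.075]
    - [0.033,-0.226,0.075]
    - [0.033,-0.226,0.075]
  angular:
    - [0,0,-6.5]
    - [0,0,-6.5]
    - [0,0,-6.5]
    - [0,0,-6.5]
    - [0,0,-6.5]
    - [0,0,-6.5]
    - [0,0,-6.5]
    - [0,0,-6.5]
    - [0,0,-6.5]
    - [0,0,-6.5]
  hand: [0.55,0.55,0.55,0.55,0.55,0.55,0.55,0.55,0.55,0.55]

```text
time_s: 17.28
tool_pos: [420.4, -62.0, 44.7]
ee_rot: [[-0.214, 0.977, -0.006], [0.977, 0.214, -0.0], [0.001, -0.006, -1.0]]
force: [-0.0, 0.7, 0.3]
gripper_width: 46.9
grip_force: 0.0
```

```bash
python3 go.py 424.5 -62.5 23 12.3
```

```text
17.28 [420.4 -62.   44.7] w 46.9 g 0.0 F [-0.   0.7  0.3] q [ 0.38  0.76 -0.45  2.26  1.07  0.35 -0.78] R [-0.006 -0.    -1.   ]
[-0.0014  0.004   0.0217] 0.1
```

Request:
drive_tool:
  travel:
    - [0,0.002,0.012]
    - [0,0.002,0.023]
    - [0,0.002,0.025]
    - [0,0.002,0.025]
    - [0,0.002,0.025]
    - [0,0.002,0.025]
    - [0,0.002,0.025]
    - [0,0.002,0.025]
    - [0,0.002,0.025]
    - [0,0.002,0.025]
  angular:
    - [0,0,0]
    - [0,0,0]
    - [0,0,0]
    - [0,0,0]
    - [0,0,0]
    - [0,0,0]
    - [0,0,0]
    - [0,0,0]
    - [0,0,0]
    - [0,0,0]
  hand: [0.55,0.55,0.55,0.55,0.15,0.15,0.15,0.15,0.15,0.15]
  squeeze: 40

```text
time_s: 18.12
tool_pos: [424.9, -62.0, 22.2]
ee_rot: [[-0.212, 0.977, 0.002], [0.977, 0.212, -0.0], [-0.0, 0.002, -1.0]]
force: [-0.5, 0.4, 5.3]
gripper_width: 18.5
grip_force: 39.2
```

```bash
python3 go.py 640.6 19.2 100 5.8
```

```text
18.12 [424.9 -62.   22.2] w 18.5 g 39.2 F [-0.5  0.4  5.3] q [ 0.33  0.8  -0.37  2.26  1.2   0.29 -0.9 ] R [ 0.002 -0.    -1.   ]
[ 0.0335  0.2282 -0.0775] 6.5
```

Request:
drive_tool:
  travel:
    - [0,0,-0.04]
    - [0,0,-0.07]
    - [0.033,0.228,-0.078]
    - [0.033,0.228,-0.078]
    - [0.033,0.228,-0.078]
    - [0.033,0.228,-0.078]
    - [0.033,0.228,-0.078]
    - [0.033,0.228,-0.078]
    - [0.033,0.228,-0.078]
    - [0.033,0.228,-0.078]
  angular:
    - [0,0,0]
    - [0,0,0]
    - [0,0,6.5]
    - [0,0,6.5]
    - [0,0,6.5]
    - [0,0,6.5]
    - [0,0,6.5]
    - [0,0,6.5]
    - [0,0,6.5]
    - [0,0,6.5]
  hand: [0.15,0.15,0.15,0.15,0.15,0.15,0.15,0.15,0.15,0.15]

```text
time_s: 18.95
tool_pos: [640.4, 19.5, 99.5]
ee_rot: [[-0.101, 0.995, -0.0], [0.995, 0.101, 0.001], [0.001, -0.0, -1.0]]
force: [-0.9, -0.1, -0.7]
gripper_width: 19.1
grip_force: 39.5
```

```bash
python3 go.py 640.6 19.2 30 5.8
```

```text
18.95 [640.4  19.5  99.5] w 19.1 g 39.5 F [-0.9 -0.1 -0.7] q [ 0.31  0.89 -0.68  1.65  0.7   0.86 -0.56] R [-0.     0.001 -1.   ]
[-0.0005  0.0002  0.0695] -0.0
```

Request:
drive_tool:
  travel:
    - [0,0,0.03]
    - [0,0,0.055]
    - [0,0,0.067]
    - [0,0,0.07]
    - [0,0,0.07]
    - [0,0,0.07]
    - [0,0,0.07]
    - [0,0,0.07]
    - [0,0,0.07]
    - [0,0,0.07]
  angular:
    - [0,0,0]
    - [0,0,0]
    - [0,0,0]
    - [0,0,0]
    - [0,0,0]
    - [0,0,0]
    - [0,0,0]
    - [0,0,0]
    - [0,0,0]
    - [0,0,0]
  hand: [0.15,0.15,0.15,0.15,0.15,0.15,0.15,0.15,0.15,0.15]

```text
time_s: 19.78
tool_pos: [640.3, 18.7, 29.6]
ee_rot: [[-0.1, 0.995, 0.001], [0.995, 0.1, 0.0], [-0.0, 0.001, -1.0]]
force: [0.6, 0.0, -0.9]
gripper_width: 18.7
grip_force: 39.5
```

Request:
drive_tool:
  travel:
    - [0,0,0.001]
    - [0,0,0.001]
    - [0,0,0.001]
    - [0,0,0.001]
    - [0,0,0.001]
    - [0,0,-0.02]
    - [0,0,-0.06]
    - [0,0,-0.1]
    - [0,0,-0.13]
    - [0,0,-0.13]
  angular:
    - [0,0,0]
    - [0,0,0]
    - [0,0,0]
    - [0,0,0]
    - [0,0,0]
    - [0,0,0]
    - [0,0,0]
    - [0,0,0]
    - [0,0,0]
    - [0,0,0]
  hand: [0.15,0.22,0.34,0.34,0.34,0.34,0.34,0.5,0.5,0.5]

```text
time_s: 20.62
tool_pos: [644.0, 20.3, 166.2]
ee_rot: [[-0.1, 0.995, 0.011], [0.995, 0.1, 0.002], [0.001, 0.012, -1.0]]
force: [0.4, 1.9, 0.0]
gripper_width: 42.7
grip_force: 0.0
```

Request:
drive_tool:
  travel:
    - [0,0,-0.04]
    - [0,0,-0.08]
    - [-0.1,0,-0.08]
    - [-0.2,0,-0.08]
    - [-0.2,0,-0.08]
    - [-0.2,0,-0.08]
    - [-0.2,0,-0.08]
    - [-0.2,0,-0.08]
    - [-0.2,0,-0.08]
    - [-0.2,0,-0.08]
  angular:
    - [0,0,0]
    - [0,0,0]
    - [0,0,0]
    - [0,0,0]
    - [0,0,0]
    - [0,0,0]
    - [0,0,0]
    - [0,0,0]
    - [0,0,0]
    - [0,0,0]
  hand: [0.5,0.5,0.5,0.5,0.5,0.5,0.5,0.5,0.5,0.5]

```text
time_s: 21.45
tool_pos: [660.0, -179.3, 238.7]
ee_rot: [[-0.101, 0.995, -0.001], [0.995, 0.101, 0.001], [0.002, -0.0, -1.0]]
force: [-0.5, 0.3, 0.2]
gripper_width: 42.6
grip_force: 0.0
```

Run:
```python
from h import *
q=vision.capture('scene')
cv2.imwrite('pics/g7.png',cv2.resize(q['img'][150:310,270:483],(800,600),interpolation=2))
```

```text
(no output)
```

View pics/g7.png

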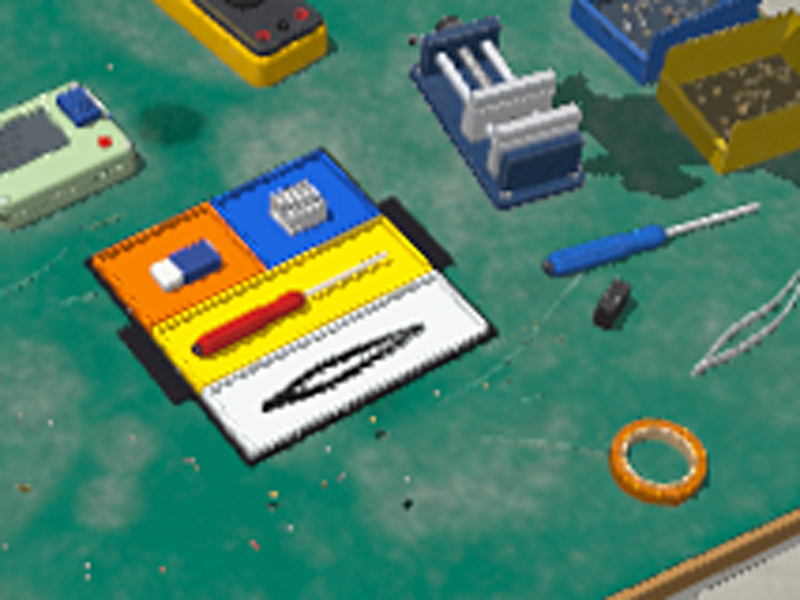

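All four items sit in their compartments: eraser (185,265), heat sink (298,205), red driver (250,325), tweezers (343,365). The look-alikes are unmoved and the gripper is clear, so I hand the job in.

```bash
python3 -c "
from bench import job;print(job.close_job())"
```

```text
the job is handed in; nothing more can be done
None
```

The repair kit is packed and handed in at about 21.5 s: driver, tweezers, heat sink and eraser are in their compartments in the order asked, the look-alikes were not touched, and everything is released; no verdict came back.

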